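# Turn the LED board to the sensor, unhitch the shutter tongue and hold it up

## Robot

A 6-joint arm with a two-finger parallel gripper is mounted at the origin on the work surface. World frame = base frame: x ahead of the robot, y to its left, z up, the work surface at z = 0. Lengths are in m, angles in rad, forces in N, time in s.
With the tool pointing down it reaches from about 0.225 to 0.875 m from the base axis. Payload 3.4 kg.
Tool frame: the origin (TCP) lies at the very end of the fingers, on their centre line; the grasp point (between the pads) lies 19 mm behind it; z points along the fingers, y is the direction in which the jaws open and shut (so a half turn about z gives the same grasp; the last joint's range is limited). The gripper opens to 85 mm and grips with 20 to 120 N. Pads are 22 mm wide; open, the fingers measure 114 mm over their backs; the gripper's body (76 mm by 85 mm) begins 54 mm behind the grasp point. The pads swing forward as they close: fully open they stand 13 mm farther back than shut.
Start: joints at [1.127, 0.276, 1.505, -0, 1.361, -0.121], TCP at [0.182, 0.545, 0.231] pointing down, gripper open.
Joint ranges: [-2.89, 2.89], [-0.75, 2.08], [0.22, 2.7], [-1.18, 4.32], [0.11, 2.71], [-2.7, 2.7]. Speed limits (rad/s): [2.57, 2.57, 3.14, 3.14, 3.14, 3.14].

## Interface

Orientations are given as a unit quaternion [w, x, y, z].
In Python, from rig import telemetry, cams, sign_off, spotter gives the robot as it stands.
- The arm moves only by the tool servo_tool, never from a script. Its argument "steps" is a list of rows, each a list of 6 numbers: the shift along the tool's x, y, z in mm, then the turn, a rotation vector about the tool's x, y, z in degrees. In form: [[x, y, z, ax, ay, az], ...]. A call has 1 to 8 rows; each row is the pose to reach, as a shift and turn from the pose commanded when the call began, along the tool's axes at that moment; what a row does not reach only later rows make up. A row lasts 1/10 s, in which the tool goes at most 50 mm and 8.59 degrees, less where a joint would pass 70% of its speed; a pose out of reach is approached as far as the arm can. A call with a gripper value outside its range is refused whole. "hand" is the closure in counts, from 0 (fully open) to 255 (shut), set as the call begins (left out, the last holds). The fingers move at their own pace and stop on an object; "grip_force" is the grip in N (left out, the last holds). Time passes only in rows, so rows that repeat a pose let the fingers close. It gives the time, the measured TCP pose, the force and the opening at its end, in the units of the state.
- telemetry.get_state(): the state, without advancing time (a new reading comes with each control period).
- cams.get_image(name): name is "scene" or "top" or "wrist"; returns (picture, depth): 384x512x3 uint8, red, green, blue; 384x512 float32, m along the optical axis (not along the pixel's ray), 0 where there is no reading.
- cams.camera_model(name): a dict with "camera_matrix" (3x3 intrinsics, pixels), "D" ([k1, k2, p1, p2, k3] as OpenCV has them; the pictures are not rectified), "origin" and "rotation" of the camera in the world; the wrist camera has in their place "tool_from_camera" (4x4, takes a point from camera to tool coordinates, whose origin is the TCP and whose axes are the flange's). Camera axes: x right, y up, looking along -z (the intrinsics and any distortion apply to the point x, -y, -z); pixel columns grow to the right and rows downward; lengths in m; the calibration is good to about 2 mm. A picture is of the moment at which its call begins: read the wrist's pose just before it. camera_model takes no time and is no camera call.
- sign_off(): hands the job in, once; it reports no verdict.
Trained networks look in the newest picture that a camera, given by its name, has taken for a name from the list of things; names that differ only in an ending like _2 or _b are one class to them, and where a whole thing is asked for, a point or a joint stands for the part that bears it (a point fixed in the world has none). Each returns a list of dicts, best first, with "conf" (0 to 1); they miss things now and then, are a little off and sometimes report something else, mostly with a low value. They report only what shows in the picture. A call takes as long as a camera call. They do not tell look-alikes from the thing itself.
- spotter.outline_of(query, camera): "region" (384x512 bool, what is visible of it) and "rect" ([left, top, width, height] in pixels, round what is visible of it).
The state is a dict: "clock": time; "qpos": joint angles; "qd": joint speeds; "effort": joint torques, N m; "position": TCP position; "ee_rot": TCP orientation; "contact_force": force on the tool from outside, world axes, zero at the start; "moment": the same for the moment, N m; "width": finger opening in m.
Only numpy, scipy, OpenCV 4.12 (cv2) and the standard library are available. Lean on these libraries where they do the work, as an engineer would, in place of code of your own. Each camera call takes 0.05 s, during which the arm holds its last target.

## Task

We need a light reading: lift the LED board out of its slotted stand, turn it round and seat it fully back in the stand so that its LED face looks at the light sensor, and let go of it. Then take the shutter tongue by its latch tab, pull the tab sideways against its spring, lift the tongue off its ball until the coupler end is about 10 cm up and the shutter plate is well clear of the sensor window, and finish still holding it up by the tab; leave everything else on the bench where it is.

Things in the scene. Friction and masses are not known exactly. Their poses are not given: they have to be found in the camera images.
- rig: Light-check rig, fixed on the bench: grey base plate 165 x 335 x 10 mm, steel ball stud, aluminium tongue over it, black sensor tube. Origin on the bench surface under the ball. x points to the side where the sensor is; y runs along the tongue from ball to hinge.
- hinge (a point): Point on the tongue's hinge line, which is parallel to the rig's x: at x = 0, y = 240 mm, z = 85 mm of the rig. The coupler end with the tab swings up about it.
- window (a point): Centre of the light sensor's round window, 28 mm across, facing the rig's -x, at x = 33, y = 100, z = 50 mm of the rig; the sensor tube (48 mm in diameter, 70 mm long) lies behind it. With the tongue down a black shutter plate (46 mm wide, 50 mm tall, lower edge 30 mm over the bench), hanging from the tongue, covers it.
- tongue (a joint): Angle of the tongue about its hinge, rad: 0 = down on the ball, grows to 0.9 as the coupler end (over the ball) rises. It weighs about 0.5 kg and drops back when let go. The shutter is well clear of the window from 0.33 on; about 0.43 has the coupler end 10 cm up.
- latch (a joint): Sideways travel of the latch, m: 0 = home, its tooth locked under the ball's collar; grows to 0.016 (stop) as the tab is pulled along the rig's -x (away from the sensor's side). The spring pulls back with 4 N at home, 8 N at the stop. The tooth is free from about 0.008 on; pull to 0.012 or more and keep it pulled until the coupler end is 45 mm up.
- pull_tab: The latch's upright black rubber tab on the coupler end: 12 mm thick along x (the pull direction), 26 mm along the tongue (y), 44 mm tall. Origin at its centre: x = 0, y = 0, z = 127 mm of the rig at the start, axes as the rig's. It stands on a slide plate (top 105 mm over the bench), free on both sides. It rides on the tongue: it slides along x and swings up about the hinge.
- stand: Grey block 46 (x) x 120 (y) x 35 mm tall, fixed on the bench, with one slot in its top: 11 mm wide along x, 93 mm long along y, 25 mm deep (floor 10 mm over the bench), mouth bevelled 3 mm. Origin at the centre of its underside; its x axis points towards the sensor.
- board_centre (a point): Centre of the loose LED board: aluminium plate 8 mm thick (x), 90 mm wide (y), 80 mm tall (z), about 150 g, upright in the stand's slot; seated, this point is 50 mm and its upper edge 90 mm over the bench. One face is white with two rows of yellowish LEDs, the other bare metal with dark ribs. x points out of the LED face, z up. At the start the LED face looks away from the sensor.
- led_front (a point): A point in the air 60 mm along the board's x from its centre, straight out in front of the LED face.
- downlight_a: Bystander: recessed lamp, black finned can with white flange 120 mm across, 54 mm tall. Origin under its centre.
- jar: Bystander: clear jar with steel lid, 44 mm in diameter, 50 mm tall, beside the stand. Origin under its centre.
- driver_box: Bystander: white box, 110 x 42 x 28 mm, near the coupler end of the rig. Origin under its centre.
- tape: Bystander: roll of tape, 80 mm across, 24 mm tall, lying flat.
- screwdriver: Bystander: screwdriver with a black handle, lying flat.
There are look-alikes about, which are no part of the job. Leave any pink look-alike of the part that bears board_centre alone. There is more than one size of the stand; the one meant has the size given above.

How it is judged:
By the outcome, as a careful person would: the job done as asked, in the order asked, and still so for the second after the job is handed in, while the arm keeps its last pose, push and grip.
It also fails if it takes over 64 s, if anything falls off the work surface, if the arm or the gripper's body presses on something with over 40 N, if the wrist force passes 120 N, or if a joint passes its speed limit or range.

## Working session

There is one attempt and no reset: what is moved stays moved. The work goes in short steps, Python scripts to look and compute and a tool call to move; the robot and the scene stay as the last step left them, time stands still between calls to the robot, and variables do not carry over. Pictures are saved under pics/ and viewed, and the job is handed in when it is done.

Besides the shell and the picture viewer there is one more tool, called after "Call:" as a command line: name --pt "numbers of a row" for each row, then --argument value for the rest. servo_tool: Moves the arm, as the interface text tells. Its arguments: {"type":"object","properties":{"steps":{"type":"array","items":{"type":"array","items":{"type":"number"}}},"hand":{"type":"number"},"grip_force":{"type":"number"}},"required":["steps"]}

```bash
ls; mkdir -p pics; cat > h.py <<'E'
import numpy as np, cv2, json
from rig import telemetry, cams, sign_off, spotter
def save(name,img): cv2.imwrite('pics/'+name+'.png',cv2.cvtColor(img,cv2.COLOR_RGB2BGR))
E
python3 - <<'E'
from h import *
s=telemetry.get_state();print(s)
for c in ['scene','top']:
    im,d=cams.get_image(c); save(c+'0',im); np.save(c+'_d.npy',d); np.save(c+'_i.npy',im)
    print(c,cams.camera_model(c))
print(cams.camera_model('wrist'))
E
```

```text
pics
{'clock': 0.0, 'qpos': array([ 1.12701588e+00,  2.76563662e-01,  1.50614204e+00, -1.21294294e-05,
        1.36067443e+00, -1.20989677e-01]), 'qd': array([-5.32248957e-05, -1.53813845e-03, -1.31720268e-03, -5.95731457e-04,
        1.37912336e-04,  1.40688173e-03]), 'effort': array([-9.93009417e-04, -4.16768432e+01, -2.45803571e+01, -3.61144857e-04,
        1.09012806e-02, -2.87119704e-06]), 'position': array([0.18217379, 0.5448224 , 0.23045402]), 'ee_rot': array([-2.43342453e-04,  1.60694297e-01,  9.87003822e-01, -8.59993784e-04]), 'contact_force': array([-0.34709483, -0.39647331, -0.27170838]), 'moment': array([-0.02163106, -0.0508522 ,  0.07885931]), 'width': 0.08518521140145767}
scene {'camera_matrix': array([[410.41714083,   0.        , 250.84553222],
       [  0.        , 410.41714083, 189.49806203],
       [  0.        ,   0.        ,   1.        ]]), 'D': array([-0.02699957,  0.        ,  0.        ,  0.        ,  0.        ]), 'origin': array([ 1.20118088, -0.39327901,  0.95786063]), 'rotation': array([0.80850941, 0.32931628, 0.17489984, 0.45527285])}
top {'camera_matrix'
[... 277 characters left out ...]
1.2523841 ]), 'rotation': array([ 0.7072035 ,  0.07157125, -0.05962579, -0.7008463 ])}
{'camera_matrix': array([[316.10628851,   0.        , 260.9842098 ],
       [  0.        , 316.10628851, 195.91272576],
       [  0.        ,   0.        ,   1.        ]]), 'D': array([-0.05879941,  0.        ,  0.        ,  0.        ,  0.        ]), 'tool_from_camera': array([[ 4.55076231e-04,  9.61402260e-01,  2.75146301e-01,
         7.04481364e-02],
       [ 9.99999520e-01, -1.98821123e-04, -9.59231269e-04,
         2.24795477e-04],
       [-8.67502213e-04,  2.75146606e-01, -9.61401889e-01,
        -1.43116068e-01],
       [ 0.00000000e+00,  0.00000000e+00,  0.00000000e+00,
         1.00000000e+00]])}
```

View pics/scene0.png

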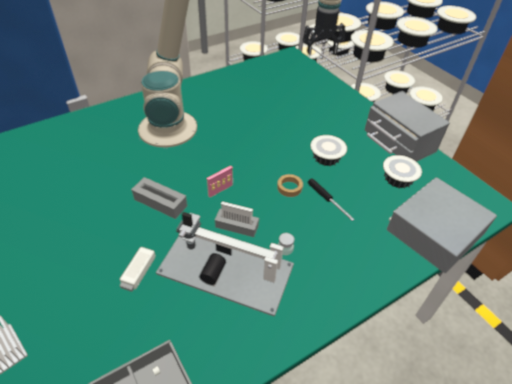

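View pics/top0.png

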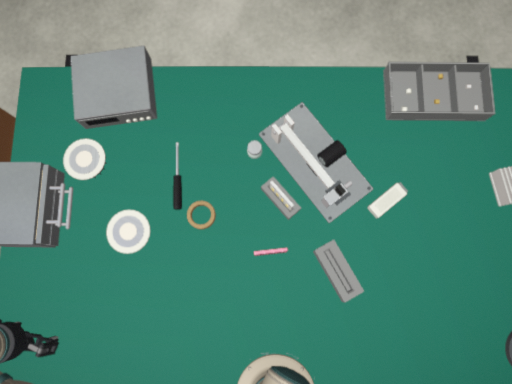

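```bash
cat >> h.py <<'E'
from scipy.spatial.transform import Rotation as R
def RR(q): return R.from_quat([q[1],q[2],q[3],q[0]]).as_matrix()
def pose_of(cam,state=None):
    m=cams.camera_model(cam)
    if cam!='wrist': return m,RR(m['rotation']),np.array(m['origin'])
    T=m['tool_from_camera']; s=state; Rt=RR(s['ee_rot'])
    return m,Rt@T[:3,:3],Rt@T[:3,3]+s['position']
def cloud(cam,d,state=None):
    m,Rc,o=pose_of(cam,state)
    h,w=d.shape
    uv=np.stack(np.meshgrid(np.arange(w),np.arange(h)),-1).reshape(-1,1,2).astype(np.float64)
    n=cv2.undistortPoints(uv,m['camera_matrix'],m['D']).reshape(-1,2)
    z=d.reshape(-1)
    p=np.c_[n[:,0]*z,-n[:,1]*z,-z]
    P=p@Rc.T+o; P[z==0]=np.nan
    return P.reshape(h,w,3)
def proj(cam,P,state=None):
    m,Rc,o=pose_of(cam,state)
    p=(np.atleast_2d(P)-o)@Rc; p=p*[1,-1,-1]
    return cv2.projectPoints(p,np.zeros(3),np.zeros(3),m['camera_matrix'],m['D'])[0].reshape(-1,2)
def crop(name,im,u0,v0,u1,v1,k):
    save(name,cv2.resize(im[v0:v1,u0:u1],None,fx=k,fy=k,interpolation=cv2.INTER_CUBIC))
E
python3 - <<'E'
from h import *
for c in ['top','scene']:
    for q in ['rig','stand','board_centre','pull_tab','jar','driver_box']:
        for r in spotter.outline_of(q,c): print(c,q,round(r['conf'],2),r['rect'])
im=np.load('top_i.npy');d=np.load('top_d.npy');P=cloud('top',d)
for uv in [(281,197),(284,210),(340,270),(320,260),(345,185),(310,155),(332,153),(270,252),(254,150),(200,240)]:
    print(uv,P[uv[1],uv[0]].round(3))
crop('top_c',im,230,90,410,310,3.5*0.75)
im=np.load('scene_i.npy'); crop('scene_c',im,110,130,310,330-20,4*.8)
E
```

```text
top rig 0.63 [259.4, 104.1, 112.4, 117.5]
top stand 0.93 [313.1, 241.8, 53.7, 58.1]
top stand 0.61 [262.3, 177.3, 37.8, 41.0]
top board_centre 0.58 [267.6, 180.7, 27.2, 30.3]
top board_centre 0.57 [256.6, 250.4, 30.6, 5.3]
top pull_tab 0.41 [337.9, 187.1, 7.2, 7.2]
top jar 0.55 [246.2, 142.4, 13.8, 13.6]
top jar 0.49 [368.7, 181.8, 40.3, 34.2]
top driver_box 0.58 [368.6, 183.8, 40.4, 34.0]
scene rig 0.88 [158.8, 210.3, 133.8, 103.6]
scene stand 0.85 [212.6, 209.7, 47.2, 26.5]
scene stand 0.55 [130.5, 176.3, 57.4, 41.9]
scene stand 0.44 [220.3, 202.8, 30.1, 20.6]
scene board_centre 0.68 [204.4, 163.7, 26.4, 35.0]
scene board_centre 0.61 [218.2, 202.6, 33.7, 21.4]
scene pull_tab 0.55 [181.4, 213.0, 12.1, 17.4]
scene jar 0.8 [278.6, 231.9, 12.6, 25.1]
scene driver_box 0.58 [120.0, 252.1, 33.8, 41.9]
scene driver_box 0.38 [277.5, 171.1, 24.9, 28.5]
(281, 197) [ 0.529 -0.01   0.07 ]
(284, 210) [ 0.499 -0.02   0.031]
(340, 270) [ 0.334 -0.176  0.018]
(320, 260) [ 0.36  -0.118  0.045]
(345, 185) [ 0.555 -0.178  0.112]
(310, 155) [ 0.643 -0.089  0.091]
(332, 153) [ 0.654 -0.153  0.072]
(270, 252) [0.378 0.019 0.079]
(254, 150) [0.669 0.066 0.046]
(200, 240) [0.414 0.218 0.005]
```

View pics/top_c.png

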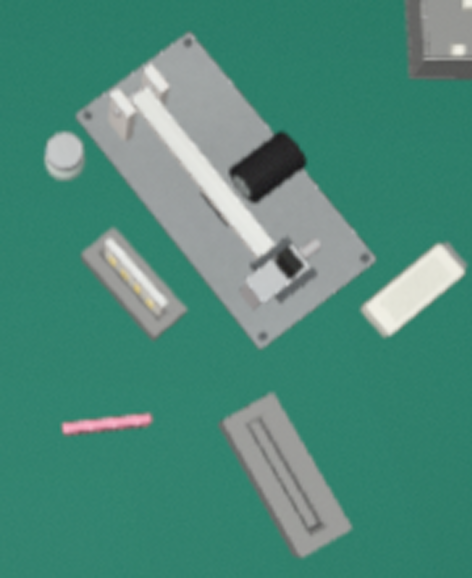

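View pics/scene_c.png

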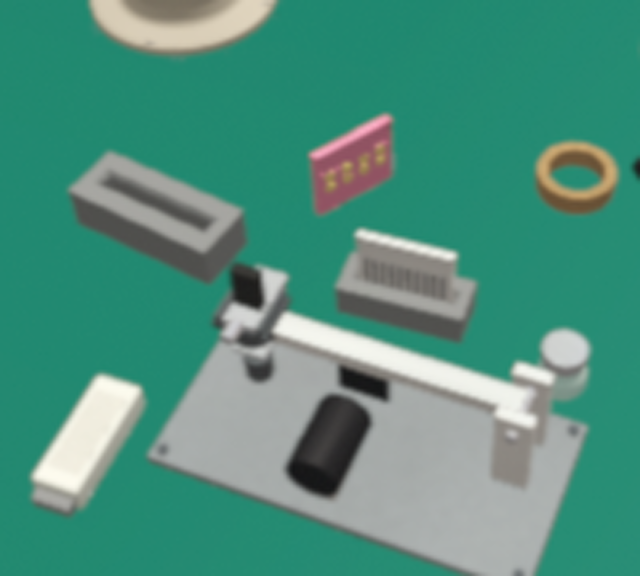

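```bash
python3 - <<'E'
from h import *
P=cloud('top',np.load('top_d.npy'))
def rect(name,box,z0,z1):
    u0,v0,u1,v1=box; Q=P[v0:v1,u0:u1].reshape(-1,3); Q=Q[(Q[:,2]>z0)&(Q[:,2]<z1)]
    r=cv2.minAreaRect((Q[:,:2]*1000).astype(np.float32)); print(name,len(Q),'c',np.round(r[0],1),'size',np.round(r[1],1),'ang',round(r[2],1),'z',np.median(Q[:,2]).round(3))
rect('stand',(258,172,304,222),.028,.042)
rect('stand+',(258,172,304,222),.02,.1)
rect('board',(258,172,304,222),.06,.1)
rect('bigstand',(308,236,372,305),.035,.06)
rect('plate',(255,98,375,226),.005,.016)
rect('tongue',(255,98,375,226),.078,.1)
rect('tab',(330,180,355,200),.125,.16)
rect('slide',(325,175,360,215),.1,.112)
rect('sensor',(315,135,350,170),.03,.085)
rect('jar',(240,135,268,163),.03,.06)
E
```

```text
stand 496 c [534.2 -10.1] size [119.7  47.1] ang 41.0 z 0.035
stand+ 714 c [534.2 -10.1] size [119.7  47.1] ang 41.0 z 0.036
board 156 c [534.2  -9.8] size [89.6 10.5] ang 40.3 z 0.088
bigstand 1166 c [ 333.5 -167.6] size [160.6  62.5] ang 29.9 z 0.046
plate 4479 c [ 654.  -113.1] size [356.6 381.7] ang 89.4 z 0.01
tongue 960 c [629.7 -81.8] size [257.9 209.5] ang 2.4 z 0.092
tab 70 c [ 536.7 -160.5] size [25.5 13.5] ang 36.7 z 0.147
slide 293 c [ 537.1 -161. ] size [50.3 81.4] ang 33.7 z 0.105
sensor 464 c [ 657.3 -153.1] size [47.4 72.8] ang 37.6 z 0.069
jar 161 c [675.8  66.1] size [37.6 37.6] ang 13.2 z 0.049
```

```bash
cat >> h.py <<'E'
def down(yang):  # tool z down, tool y at angle (deg)
    a=np.radians(yang); y=np.array([np.cos(a),np.sin(a),0]); z=np.array([0,0,-1.]); return np.c_[np.cross(y,z),y,z]
def delta(pos,Rt,s=None):
    s=s or telemetry.get_state(); R0=RR(s['ee_rot'])
    t=R0.T@(np.array(pos)-s['position'])*1000; rv=np.degrees(R.from_matrix(R0.T@Rt).as_rotvec())
    print('clock',s['clock'],'delta',t.round(1),rv.round(2),'dist',np.linalg.norm(t).round(1),'q',np.degrees(s['qpos']).round(1),'F',s['contact_force'].round(1),'w',round(s['width'],4)); return t,rv
E
python3 - <<'E'
from h import *
delta([.534,-.010,.20],down(130.8))
E
```

```text
clock 0.7 delta [-509.6 -415.1   31.3] [ 0.000e+00  1.000e-02 -5.929e+01] dist 658.0 q [64.6 15.8 86.2 -0.  78.  -6.9] F [ 0.3 -0.6 -0.1] w 0.0856
```

Call:
servo_tool --pt "-32 -26 0 0 0 -4" --pt "-64 -52 0 0 0 -8" --pt "-96 -78 0 0 0 -12" --pt "-128 -104 0 0 0 -16" --pt "-160 -130 0 0 0 -20" --pt "-192 -156 0 0 0 -24" --pt "-224 -182 0 0 0 -28" --pt "-256 -208 0 0 0 -32" --hand 0

```text
clock: 1.5
position: [0.3599, 0.2654, 0.2316]
ee_rot: [0.0, -0.119, 0.993, 0.0]
contact_force: [-0.1, -0.3, -0.2]
width: 0.0853
```

```bash
python3 - <<'E'
from h import *
delta([.534,-.010,.20],down(130.8))
E
```

```text
clock 1.5 delta [-104.  -308.8   31.6] [  0.     0.06 -27.12] dist 327.4 q [ 27.5   4.6 100.5   0.   74.8 -76.2] F [-0.1 -0.3 -0.2] w 0.0853
```

Call:
servo_tool --pt "-15 -44 0 0 0 -4" --pt "-30 -88 0 0 0 -8" --pt "-45 -132 5 0 0 -12" --pt "-60 -176 10 0 0 -16" --pt "-75 -220 15 0 0 -20" --pt "-90 -264 20 0 0 -24" --pt "-104 -308 30 0 0 -27" --pt "-104 -308 30 0 0 -27"

```text
clock: 2.3
position: [0.5349, -0.0133, 0.1999]
ee_rot: [-0.0, -0.344, 0.939, -0.001]
contact_force: [0.2, 0.7, -1.1]
width: 0.0854
```

```bash
python3 - <<'E'
from h import *
s=telemetry.get_state()
im,d=cams.get_image('wrist'); np.save('w1_d.npy',d); save('w1',im)
P=cloud('wrist',d,s)
def rect(name,z0,z1,c=(.534,-.01),r=.09):
    Q=P.reshape(-1,3); Q=Q[(Q[:,2]>z0)&(Q[:,2]<z1)&(np.hypot(Q[:,0]-c[0],Q[:,1]-c[1])<r)]
    if len(Q)<5: print(name,'none');return
    r=cv2.minAreaRect((Q[:,:2]*1000).astype(np.float32)); print(name,len(Q),'c',np.round(r[0],1),'size',np.round(r[1],1),'ang',round(r[2],1),'z',np.median(Q[:,2]).round(3))
rect('stand',.028,.042); rect('board',.08,.1); rect('board2',.045,.1)
delta([.534,-.010,.20],down(130.8))
E
```

```text
stand 4247 c [536.  -12.8] size [119.6  45.9] ang 41.4 z 0.035
board 1001 c [535.7 -12.9] size [89.  8.] ang 41.1 z 0.09
board2 1117 c [535.2 -12.3] size [89.   9.5] ang 41.0 z 0.09
clock 2.35 delta [-1.1 -0.1  0.3] [ 0.05 -0.06 -0.55] dist 1.1 q [  -8.6   13.4   94.2   -0.    72.5 -138.9] F [-0.1  0.5 -0.1] w 0.085
```

View pics/w1.png

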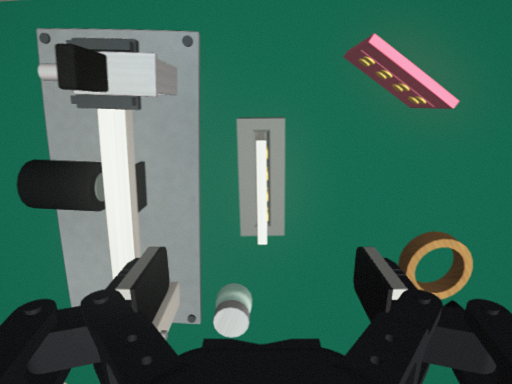

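Call:
servo_tool --pt "0 0 20 0 0 0" --pt "0 0 40 0 0 0" --pt "0 0 40 0 0 0" --pt "0 0 40 0 0 0"

```text
clock: 2.75
position: [0.5319, -0.0073, 0.1618]
ee_rot: [-0.0, -0.347, 0.938, 0.0]
contact_force: [0.5, 0.4, 0.7]
width: 0.0852
```

```bash
cat >> h.py <<'E'
def rect(P,name,z0,z1,c=(.534,-.01),r=.09):
    Q=P.reshape(-1,3); Q=Q[(Q[:,2]>z0)&(Q[:,2]<z1)&(np.hypot(Q[:,0]-c[0],Q[:,1]-c[1])<r)]
    if len(Q)<5: print(name,'none');return
    r=cv2.minAreaRect((Q[:,:2]*1000).astype(np.float32)); print(name,len(Q),'c',np.round(r[0],1),'size',np.round(r[1],1),'ang',round(r[2],1),'z',np.median(Q[:,2]).round(4))
E
python3 - <<'E'
from h import *
s=telemetry.get_state()
im,d=cams.get_image('wrist'); save('w2',im)
P=cloud('wrist',d,s)
rect(P,'stand',.028,.042); rect(P,'board',.08,.1)
rect(P,'tab',.125,.16,(.537,-.160),.05)
delta([.5345,-.0115,.055],down(131.2))
E
```

```text
stand 5244 c [536.1 -12.4] size [120.4  45.2] ang 41.4 z 0.0354
board 1325 c [535.7 -12.9] size [89.1  8. ] ang 41.1 z 0.0904
tab 2577 c [ 536.7 -160.2] size [27.  11.6] ang 31.4 z 0.1444
clock 2.8 delta [  1.2  -4.2 107.4] [-0.05  0.06 -0.64] dist 107.4 q [  -8.3   14.9   97.8    0.    67.2 -138.9] F [-0.3  0.4  0.5] w 0.0854
```

View pics/w2.png

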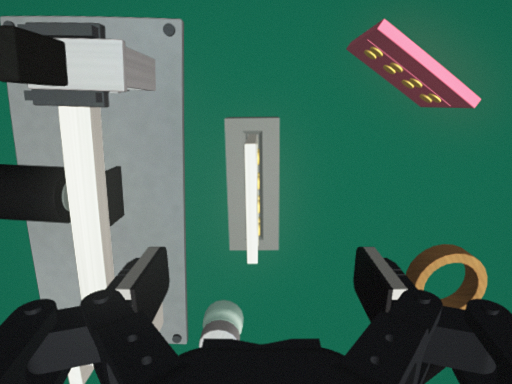

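Call:
servo_tool --pt "1 -4 20 0 0 -0.6" --pt "1 -4 50 0 0 -0.6" --pt "1 -4 75 0 0 -0.6" --pt "1 -4 95 0 0 -0.6" --pt "1 -4 108 0 0 -0.6" --pt "1 -4 108 0 0 -0.6" --pt "1 -4 108 0 0 -0.6" --hand 130 --grip_force 30

```text
clock: 3.5
position: [0.5351, -0.0118, 0.0544]
ee_rot: [0.001, -0.351, 0.936, -0.0]
contact_force: [0.6, 0.3, 0.5]
width: 0.0418
```

```bash
python3 - <<'E'
from h import *
s=telemetry.get_state()
im,d=cams.get_image('wrist'); save('w3',im)
P=cloud('wrist',d,s)
rect(P,'stand',.028,.042); rect(P,'board',.08,.1)
delta([.535,-.0115,.052],down(131.2))
E
```

```text
stand 12755 c [535.9 -12.3] size [120.6  46. ] ang 41.2 z 0.0355
board 5924 c [529.1 -15.7] size [61.8 57.9] ang 87.9 z 0.0905
clock 3.55 delta [-0.   0.5  2.7] [-0.12  0.11 -0.08] dist 2.8 q [  -8.7   21.6  105.7    0.    52.6 -139.9] F [-0.7 -0.1 -1.1] w 0.0418
```

View pics/w3.png

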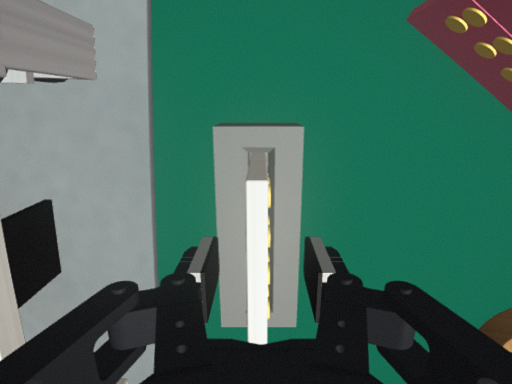

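Call:
servo_tool --pt "0 -0.5 2 0 0 0" --pt "0 -0.5 2 0 0 0" --pt "0 -0.5 2 0 0 0" --pt "0 -0.5 2 0 0 0" --pt "0 -0.5 2 0 0 0" --pt "0 -0.5 2 0 0 0" --pt "0 -0.5 2 0 0 0" --pt "0 -0.5 2 0 0 0" --hand 255 --grip_force 30

```text
clock: 4.35
position: [0.5349, -0.0124, 0.052]
ee_rot: [0.001, -0.351, 0.936, -0.0]
contact_force: [-0.9, 0.4, 4.8]
width: 0.0079
```

```bash
python3 - <<'E'
from h import *
s=telemetry.get_state()
im,d=cams.get_image('wrist'); save('w4',im)
delta([.535,-.0115,.052],down(131.2)); print(s['position'],s['contact_force'],s['moment'])
E
```

```text
clock 4.4 delta [-0.7  0.6 -0. ] [-0.04  0.05 -0.1 ] dist 0.9 q [  -8.8   21.8  105.9    0.    52.3 -139.9] F [-0.8  0.4  5.9] w 0.0078
[ 0.53488312 -0.01243421  0.05195684] [-0.91199027  0.44785215  4.79272911] [0.12472172 0.13517734 0.01969101]
```

View pics/w4.png

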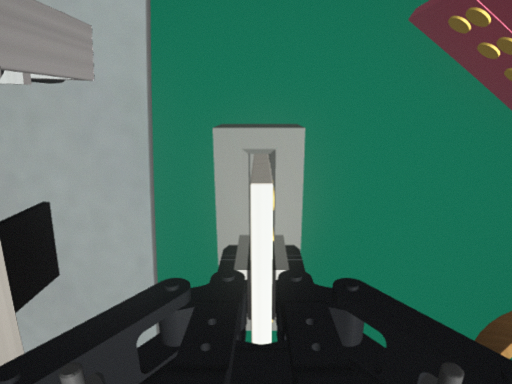

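Call:
servo_tool --pt "0 0 -3 0 0 0" --pt "0 0 -15 0 0 0" --pt "0 0 -30 0 0 0" --pt "0 0 -50 0 0 0" --pt "0 0 -75 0 0 0" --pt "0 0 -100 0 0 0" --pt "0 0 -110 0 0 0" --pt "0 0 -110 0 0 0" --grip_force 50

```text
clock: 5.2
position: [0.5352, -0.0124, 0.1629]
ee_rot: [0.001, -0.351, 0.936, -0.001]
contact_force: [0.6, -0.5, -1.1]
width: 0.0073
```

Call:
servo_tool --pt "0 0 0 0 0 8" --pt "0 0 0 0 0 16" --pt "0 0 0 0 0 24" --pt "0 0 0 0 0 32" --pt "0 0 0 0 0 40" --pt "0 0 0 0 0 48" --pt "0 0 0 0 0 56" --pt "0 0 0 0 0 64"

```text
clock: 6.0
position: [0.5331, -0.0122, 0.1595]
ee_rot: [-0.002, 0.201, 0.98, -0.0]
contact_force: [0.6, -0.1, -2.1]
width: 0.0074
```

Call:
servo_tool --pt "0 0 0 0 0 8" --pt "0 0 0 0 0 16" --pt "0 0 0 0 0 24" --pt "0 0 0 0 0 32" --pt "0 0 0 0 0 40" --pt "0 0 0 0 0 48" --pt "0 0 0 0 0 56" --pt "0 0 0 0 0 64"

```text
clock: 6.8
position: [0.5331, -0.0122, 0.1595]
ee_rot: [-0.002, 0.69, 0.724, -0.001]
contact_force: [0.1, -0.1, -1.9]
width: 0.0076
```

Call:
servo_tool --pt "0 0 0 0 0 8" --pt "0 0 0 0 0 16" --pt "0 0 0 0 0 24" --pt "0 0 0 0 0 32" --pt "0 0 0 0 0 40" --pt "0 0 0 0 0 48" --pt "0 0 0 0 0 52" --pt "0 0 0 0 0 52"

```text
clock: 7.6
position: [0.5333, -0.0122, 0.1597]
ee_rot: [-0.001, 0.936, 0.351, -0.001]
contact_force: [0.7, -1.0, -2.0]
width: 0.0074
```

```bash
python3 - <<'E'
from h import *
s=telemetry.get_state()
im,d=cams.get_image('wrist'); save('w5',im); np.save('w5_d.npy',d)
P=cloud('wrist',d,s)
rect(P,'stand',.028,.042); 
rect(P,'boardtop',.17,.21)
delta([.535,-.0120,.162],down(131.2-180)); print(s['position'],s['contact_force'],s['moment'])
E
```

```text
stand 4251 c [537.4 -10.5] size [114.6  46.1] ang 41.0 z 0.0354
boardtop 7837 c [541.2 -10.5] size [66.6 53.5] ang 83.8 z 0.1981
clock 7.65 delta [ 1.3  0.9 -2.1] [-0.14  0.1  -0.01] dist 2.6 q [-8.8 15.3 97.7  0.  67.2 40. ] F [ 0.5 -0.9 -1.6] w 0.0072
[ 0.53325826 -0.01217911  0.15968037] [ 0.6522092  -1.04021295 -1.97794872] [0.02030163 0.02198788 0.04497968]
```

View pics/w5.png

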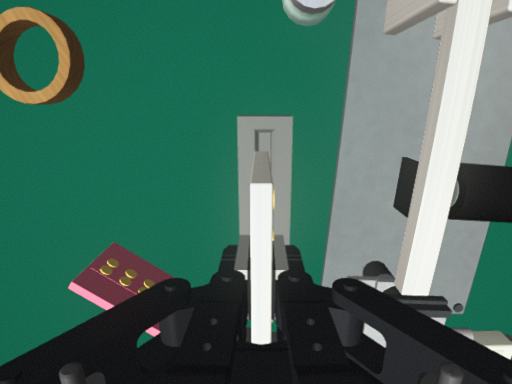

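```bash
python3 - <<'E'
from h import *
s=telemetry.get_state(); print(s['position'])
P=cloud('wrist',np.load('w5_d.npy'),s).reshape(-1,3)*1000
a=np.radians(41.2); y=np.array([np.cos(a),np.sin(a),0]); n=np.array([np.sin(a),-np.cos(a),0])
t=s['position']*1000
u=(P-t)@y; v=(P-t)@n; z=P[:,2]
S=(z>30)&(z<40)&(abs(v)<40)&(abs(u)<120)
print('stand far u',np.percentile(u[S],[99,99.8,100]),'v',np.percentile(v[S],[0,.3,50,99.7,100]))
B=(z>130)&(z<215)&(abs(v)<7)&(u>8)&(u<60)
print('board far u',np.percentile(u[B],[99,99.8,100]))
T=(z>196)&(z<206)&(abs(v)<8)&(u>15)&(u<60)
print('top v',np.percentile(v[T],[.5,50,99.5]),'z',np.median(z[T]), 'ymid-tilt')
for lo,hi in [(5,15),(15,30),(30,45)]:
    m=T&(u>lo)&(u<hi)
    if m.sum(): print(lo,m.sum(),np.percentile(v[m],[2,98]),np.median(z[m]))
# slot: points below 30
L=(z<28)&(z>2)&(abs(v)<12)&(u>0)&(u<70)
print('slot',L.sum(),np.percentile(u[L],[50,95,99.5]) , np.percentile(v[L],[2,98]))
E
```

```text
[ 0.53343671 -0.01222449  0.15988236]
stand far u [61.46380145 61.50700967 61.52899438] v [-21.58787721 -21.36391266   9.20680708  24.38957399  24.60813116]
board far u [44.85644456 44.93056318 45.02172522]
top v [-4.69754249 -0.59161731  3.20784923] z 198.20931937726485 ymid-tilt
15 816 [-4.48322115  3.02256158] 198.23754776705601
30 947 [-4.44614644  3.18219415] 198.19403817145465
slot 311 [38.35569706 61.50573368 68.12253429] [-8.27770586  8.04816965]
```

Call:
servo_tool --pt "2 1.7 20 0 0 0" --pt "2 1.7 45 0 0 0" --pt "2 1.7 65 0 0 0" --pt "2 1.7 75 0 0 0" --pt "2 1.7 75 0 0 0" --pt "2 1.7 75 0 0 0"

```text
clock: 8.25
position: [0.5375, -0.0124, 0.0866]
ee_rot: [0.0, 0.936, 0.351, 0.0]
contact_force: [0.2, 1.1, -1.2]
width: 0.0073
```

```bash
python3 - <<'E'
from h import *
s=telemetry.get_state()
im,d=cams.get_image('wrist'); save('w6',im); np.save('w6_d.npy',d)
ims,ds=cams.get_image('scene'); crop('s6',ims,180,180,300,270,6)
P=cloud('wrist',d,s).reshape(-1,3)*1000
a=np.radians(41.2); y=np.array([np.cos(a),np.sin(a),0]); n=np.array([np.sin(a),-np.cos(a),0])
t=s['position']*1000; print(t,t@y,t@n,s['contact_force'])
u=(P-t)@y; v=(P-t)@n; z=P[:,2]
S=(z>30)&(z<40)&(abs(v)<40)&(abs(u)<120)
print('stand far u',np.percentile(u[S],[99,99.8]),'v',np.percentile(v[S],[.3,99.7]))
B=(z>40)&(z<135)&(abs(v)<7)&(u>8)&(u<60)
print('board far u',np.percentile(u[B],[99,99.8]))
T=(z>118)&(z<128)&(abs(v)<8)&(u>15)&(u<60)
print('top v',np.percentile(v[T],[.5,50,99.5]),'z',np.median(z[T]))
E
```

```text
[537.46890277 -12.42375003  86.58616669] 396.2162223166626 363.3729161423267 [ 0.23461213  1.10117674 -1.24501792]
stand far u [58.09341216 58.39115195] v [-23.66380708  21.5655676 ]
board far u [44.85444338 44.92747284]
top v [-4.76854517 -0.66778073  3.13732426] z 125.01725795445195
```

View pics/w6.png

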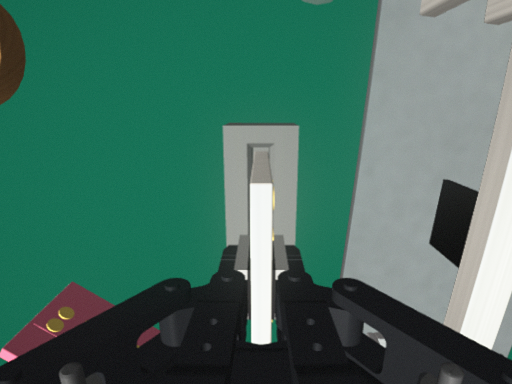

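View pics/s6.png

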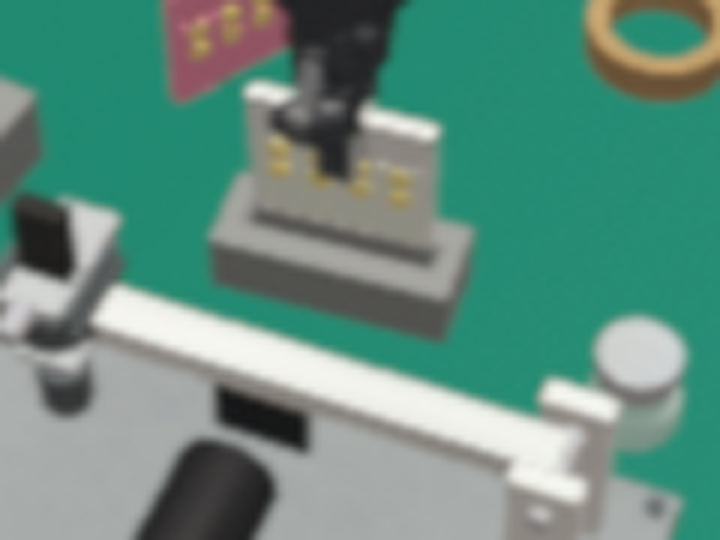

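```bash
cat > m.py <<'E'
from h import *
a=np.radians(41.2); y=np.array([np.cos(a),np.sin(a),0]); n=np.array([np.sin(a),-np.cos(a),0])
def meas(tag,save_=False):
    s=telemetry.get_state(); im,d=cams.get_image('wrist')
    if save_: save(tag,im)
    P=cloud('wrist',d,s).reshape(-1,3)*1000; t=s['position']*1000
    u=(P-t)@y; v=(P-t)@n; z=P[:,2]; zt=t[2]
    S=(z>30)&(z<40)&(abs(v)<40)&(abs(u)<120)
    B=(z>zt-30)&(z<zt+50)&(abs(v)<7)&(u>8)&(u<60)
    T=(z>zt+30)&(z<zt+46)&(abs(v)<8)&(u>15)&(u<60)
    f=np.percentile(u[S],99.8)-60; vv=np.percentile(v[S&(u>35)],[.5,99.5])
    bt=np.percentile(v[T],[.5,99.5])
    print(tag,'t',t.round(2),'uy,un',(t@y).round(2),(t@n).round(2),'stand u',f.round(2),'v',vv.mean().round(2),'| board u',(np.percentile(u[B],99.8)-45).round(2),'v',bt.mean().round(2),'F',s['contact_force'].round(1))
E
python3 - <<'E'
from m import *
for i in range(3): meas(str(i))
for c in ['scene','top']:
    im,d=cams.get_image(c); P=cloud(c,d).reshape(-1,3)*1000
    u=P@y; v=P@n; z=P[:,2]
    m=(abs(u-396)<75)&(abs(v-360)<28)
    S=m&(z>30)&(z<39); B=m&(z>45)&(z<85)&(abs(v-360)<9)
    T=m&(z>115)&(z<130)&(abs(v-360)<9)
    for q,k in (('S',S),('B',B),('T',T)):
        if k.sum()>5: print(c,q,k.sum(),'u',np.percentile(u[k],[1,99]).round(1),np.percentile(u[k],[1,99]).mean().round(2),'v',np.percentile(v[k],[1,99]).round(1),np.percentile(v[k],[1,99]).mean().round(2))
E
```

```text
0 t [537.97 -12.48  87.3 ] uy,un 396.56 363.74 stand u -1.97 v -1.39 | board u -0.06 v -0.87 F [-0.3 -0.4 -1.6]
1 t [537.95 -12.48  87.37] uy,un 396.54 363.73 stand u -1.93 v -1.32 | board u -0.08 v -0.85 F [-0.3  0.2 -2.2]
2 t [537.85 -12.48  87.31] uy,un 396.47 363.67 stand u -1.85 v -1.27 | board u -0.1 v -0.85 F [-0.2 -0.  -2.2]
scene S 307 u [333.9 452.8] 393.33 v [341.3 387.7] 364.5
scene B 152 u [350.1 438.9] 394.47 v [365. 369.] 367.0
scene T 76 u [349.7 438.8] 394.27 v [358.8 368.8] 363.83
top S 245 u [335.8 453.5] 394.65 v [336.7 382.5] 359.59
top B 30 u [351.7 385.7] 368.69 v [355.2 362. ] 358.6
top T 29 u [351.6 371.4] 361.52 v [355.7 364.3] 360.03
```

Call:
servo_tool --pt "-1.5 0 0 0 0 0" --pt "-1.5 0 3 0 0 0" --pt "-1.5 0 6 0 0 0" --pt "-1.5 0 9 0 0 0" --pt "-1.5 0 12 0 0 0" --pt "-1.5 0 15 0 0 0" --pt "-1.5 0 15 0 0 0"

```text
clock: 9.3
position: [0.5355, -0.0133, 0.0707]
ee_rot: [-0.0, 0.936, 0.351, -0.0]
contact_force: [0.3, -0.2, -1.5]
width: 0.0075
```

```bash
python3 - <<'E'
from m import *
meas('w7',True)
E
```

```text
w7 t [535.54 -13.26  70.68] uy,un 394.21 362.73 stand u 0.43 v -0.42 | board u -0.09 v -0.75 F [ 0.3 -0.2 -1.5]
```

View pics/w7.png

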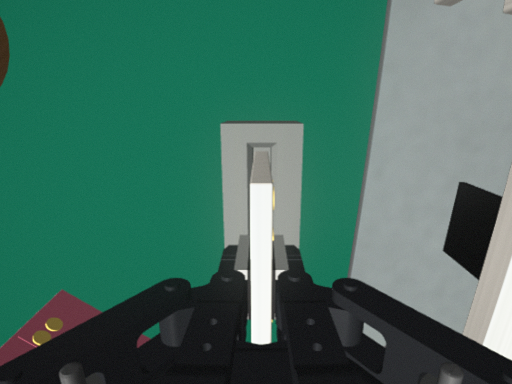

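Call:
servo_tool --pt "0 0 4 0 0 0" --pt "0 0 8 0 0 0" --pt "0 0 11 0 0 0" --pt "0 0 14 0 0 0" --pt "0 0 16.5 0 0 0" --pt "0 0 16.5 0 0 0"

```text
clock: 9.95
position: [0.5357, -0.0133, 0.0544]
ee_rot: [-0.0, 0.936, 0.351, -0.0]
contact_force: [0.5, 0.0, -1.9]
width: 0.0077
```

```bash
python3 - <<'E'
from m import *
meas('w8',True)
E
```

```text
w8 t [535.66 -13.29  54.36] uy,un 394.29 362.83 stand u 0.37 v -0.47 | board u 14.94 v -0.76 F [ 0.5  0.  -1.9]
```

Call:
servo_tool --pt "0 0 1 0 0 0" --pt "0 0 2 0 0 0" --pt "0 0 2.5 0 0 0" --pt "0 0 3 0 0 0" --pt "0 0 3 0 0 0"

```text
clock: 10.5
position: [0.536, -0.0133, 0.052]
ee_rot: [0.0, 0.936, 0.351, 0.0]
contact_force: [-0.8, 0.1, -0.2]
width: 0.0075
```

Call:
servo_tool --pt "0 0 0.6 0 0 0" --pt "0 0 1.2 0 0 0" --pt "0 0 1.2 0 0 0"

```text
clock: 10.8
position: [0.5361, -0.0133, 0.052]
ee_rot: [0.0, 0.936, 0.351, 0.0]
contact_force: [-2.4, 0.2, 8.5]
width: 0.0078
```

Call:
servo_tool --pt "0 0 0 0 0 0" --pt "0 0 0 0 0 0" --pt "0 0 0 0 0 0" --pt "0 0 0 0 0 0" --pt "0 0 0 0 0 0" --hand 150

```text
clock: 11.3
position: [0.5359, -0.0134, 0.0504]
ee_rot: [-0.0, 0.936, 0.351, -0.0]
contact_force: [-0.2, 0.5, 0.9]
width: 0.035
```

Call:
servo_tool --pt "0 0 -10 0 0 0" --pt "0 0 -30 0 0 0" --pt "0 0 -60 0 0 0" --pt "0 0 -100 0 0 0" --pt "0 0 -140 0 0 0" --pt "0 0 -150 0 0 0" --pt "0 0 -150 0 0 0" --pt "0 0 -150 0 0 0"

```text
clock: 12.1
position: [0.5351, -0.0132, 0.1999]
ee_rot: [-0.0, 0.936, 0.351, -0.001]
contact_force: [-0.5, 0.1, -0.9]
width: 0.0352
```

```bash
python3 - <<'E'
from m import *
s=telemetry.get_state(); im,d=cams.get_image('wrist'); save('w9',im)
P=cloud('wrist',d,s)
rect(P,'stand',.028,.042); rect(P,'board',.08,.1); rect(P,'tab',.125,.16,(.537,-.160),.05)
ims,ds=cams.get_image('scene'); crop('s9',ims,160,170,310,290,5)
delta([.5367,-.1603,.2],down(-52.3))
imt,dt=cams.get_image('top'); Q=cloud('top',dt)
rect(Q,'top board',.08,.1); rect(Q,'top tab',.125,.16,(.537,-.160),.05)
E
```

```text
stand 4188 c [535.5 -12. ] size [119.  46.] ang 40.9 z 0.0353
board 1048 c [535.  -12.6] size [89.5  7.8] ang 41.2 z 0.0903
tab 146 c [ 535.1 -163.8] size [19.   6.9] ang 85.3 z 0.149
clock 12.2 delta [-95.2 112.2  -1.3] [-0.16  0.14  3.4 ] dist 147.2 q [-8.9 13.7 94.   0.  72.5 40. ] F [0.5 0.7 0.1] w 0.0355
top board 62 c [533.6 -10.2] size [89.6  8.6] ang 42.2 z 0.089
top tab 69 c [ 536.8 -160.6] size [25.4 13.7] ang 33.4 z 0.1467
```

View pics/w9.png

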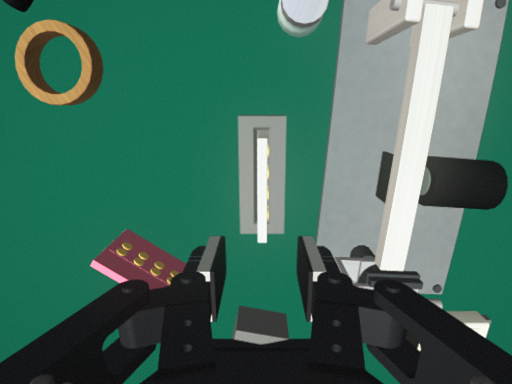

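View pics/s9.png

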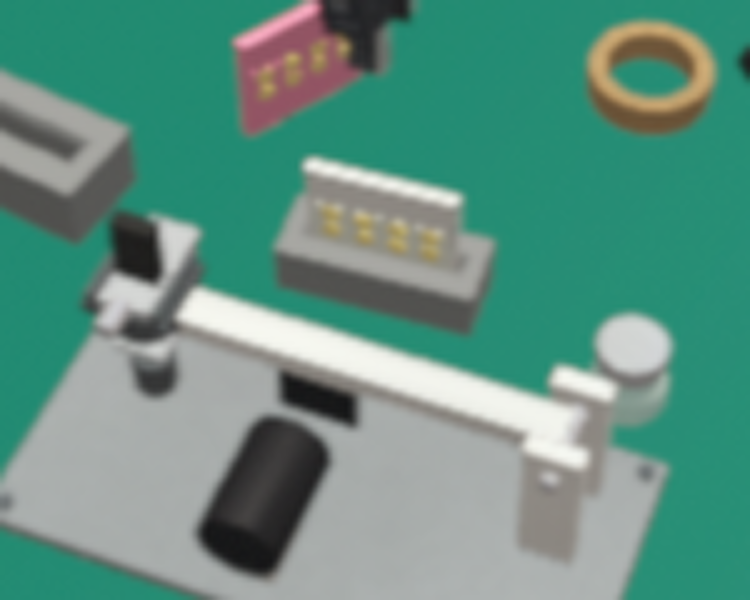

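```bash
python3 - <<'E'
from m import *
delta([.489,-.197,.23],down(-52.3))
E
```

```text
clock 12.25 delta [-155.4  108.3  -31.2] [-0.16  0.14  3.4 ] dist 192.0 q [-8.9 13.7 94.   0.  72.5 40. ] F [-0.7  0.6 -0. ] w 0.0351
```

Call:
servo_tool --pt "-15 10 -15 0 0 3.4" --pt "-45 30 -30 0 0 3.4" --pt "-80 55 -31 0 0 3.4" --pt "-115 80 -31 0 0 3.4" --pt "-145 100 -31 0 0 3.4" --pt "-155 108 -31 0 0 3.4" --pt "-155 108 -31 0 0 3.4" --pt "-155 108 -31 0 0 3.4" --hand 130

```text
clock: 13.05
position: [0.4901, -0.1956, 0.2308]
ee_rot: [-0.001, 0.946, 0.323, -0.0]
contact_force: [0.3, 0.6, -0.8]
width: 0.0423
```

```bash
python3 - <<'E'
from m import *
s=telemetry.get_state(); im,d=cams.get_image('wrist'); save('w10',im); np.save('w10_d.npy',d)
P=cloud('wrist',d,s)
rect(P,'tab',.141,.16,(.537,-.160),.04)
rect(P,'tabside',.12,.16,(.537,-.160),.04)
Q=P.reshape(-1,3);yy=np.array([np.cos(np.radians(37.7)),np.sin(np.radians(37.7)),0]);nn=np.array([yy[1],-yy[0],0])
u=(Q-[.537,-.1605,0])@yy;v=(Q-[.537,-.1605,0])@nn
for a_ in np.arange(.03,.24,.02):
    m=(u>a_)&(u<a_+.02)&(Q[:,2]>.085)&(Q[:,2]<.097)&(abs(v)<.03)
    if m.sum()>10: print(a_.round(2),m.sum(),(np.percentile(v[m],[2,98])*1000).round(1),(np.median(Q[m,2])*1000).round(1))
delta([.5367,-.1603,.16],down(-52.3))
E
```

```text
tab 640 c [ 537.4 -162.6] size [25.6 11.9] ang 37.6 z 0.1494
tabside 640 c [ 537.4 -162.6] size [25.6 11.9] ang 37.6 z 0.1494
0.03 641 [-7.9 12.2] 93.6
0.05 672 [-7.8 12.8] 93.6
0.07 694 [-7.7 12.5] 93.5
0.09 160 [-7.7 13.2] 93.4
clock 13.1 delta [58.1  1.  71. ] [-0.11 -0.03  0.05] dist 91.8 q [-29.3  11.8  91.8   0.1  76.5  22.9] F [-0.1  0.2 -0.5] w 0.0419
```

View pics/w10.png

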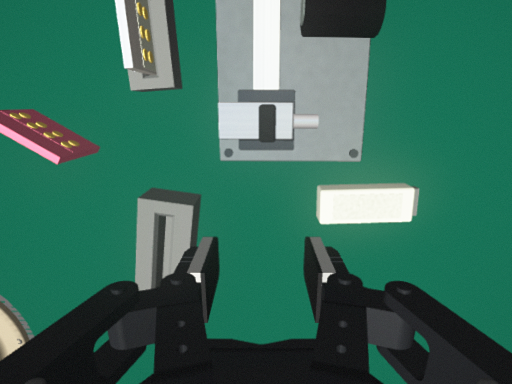

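Call:
servo_tool --pt "20 2.5 0 0 0 0" --pt "45 2.5 10 0 0 0" --pt "57.5 2.5 30 0 0 0" --pt "57.5 2.5 55 0 0 0" --pt "57.5 2.5 75 0 0 0" --pt "57.5 2.5 95 0 0 0" --pt "57.5 2.5 95 0 0 0"

```text
clock: 13.8
position: [0.5354, -0.1606, 0.1338]
ee_rot: [-0.003, 0.946, 0.324, -0.002]
contact_force: [-0.7, -0.4, -0.7]
width: 0.0418
```

```bash
python3 - <<'E'
from m import *
s=telemetry.get_state(); im,d=cams.get_image('wrist'); save('w11',im)
ims,ds=cams.get_image('scene'); crop('s11',ims,150,170,270,270,6)
delta([.5372,-.162,.113],down(-52.3))
E
```

```text
clock 13.9 delta [-0.1 -0.3 23.7] [-0.04 -0.01  0.11] dist 23.7 q [-23.9  18.6  96.3   0.   65.1  28.3] F [ 0.2 -0.1 -0.3] w 0.0418
```

View pics/w11.png

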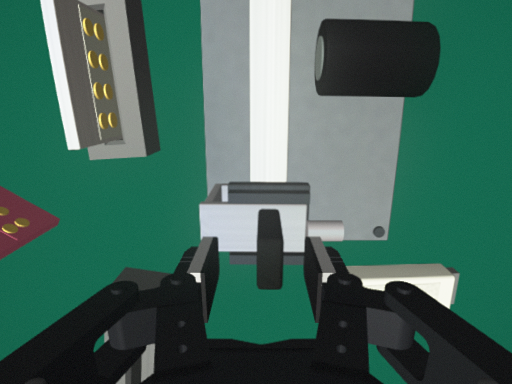

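View pics/s11.png

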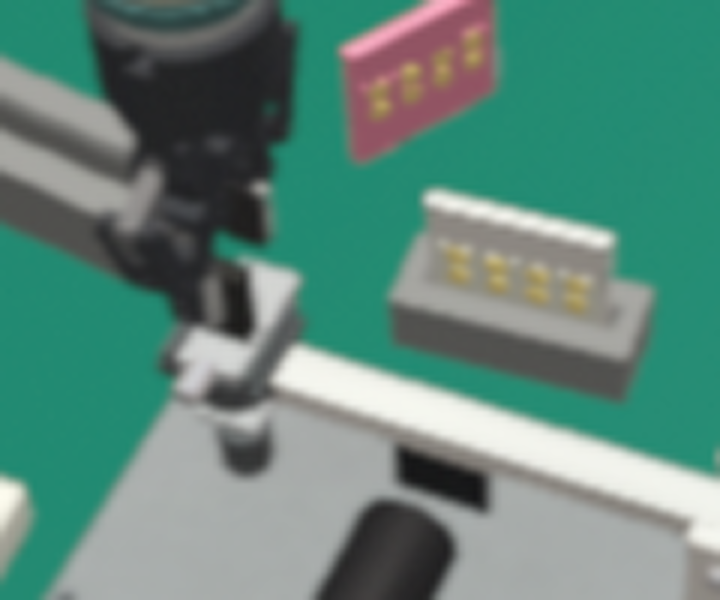

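```bash
python3 - <<'E'
from m import *
s=telemetry.get_state(); im,d=cams.get_image('wrist')
P=cloud('wrist',d,s)
rect(P,'tab',.144,.154,(.538,-.162),.03)
Q=(P.reshape(-1,3)-s['position'])@RR(s['ee_rot'])*1000
m=(abs(Q[:,0])<30)&(abs(Q[:,1])<14)&(P.reshape(-1,3)[:,2]>.144)&(P.reshape(-1,3)[:,2]<.154)
print(m.sum(),np.percentile(Q[m],[1,50,99],axis=0).round(1), s['position'])
E
```

```text
tab 1922 c [ 538.5 -162.4] size [26.3 57.4] ang 38.9 z 0.1492
1338 [[-11.8  -4.9 -14. ]
 [  2.3   0.7 -12.5]
 [ 13.5   6.3  -8. ]] [ 0.53746732 -0.16215854  0.13672713]
```

Call:
servo_tool --pt "1 0.5 8 0 0 0" --pt "1 0.5 16 0 0 0" --pt "1 0.5 21 0 0 0" --pt "1 0.5 21 0 0 0" --pt "1 0.5 21 0 0 0"

```text
clock: 14.45
position: [0.5382, -0.1633, 0.1154]
ee_rot: [-0.0, 0.946, 0.323, -0.0]
contact_force: [-0.3, -0.5, -0.8]
width: 0.0421
```

Call:
servo_tool --pt "0 0 0 0 0 0" --pt "0 0 0 0 0 0" --pt "0 0 0 0 0 0" --pt "0 0 0 0 0 0" --pt "0 0 0 0 0 0" --pt "0 0 0 0 0 0" --hand 255 --grip_force 60

```text
clock: 15.05
position: [0.5384, -0.1633, 0.116]
ee_rot: [0.0, 0.946, 0.323, 0.0]
contact_force: [-0.6, 0.6, 3.8]
width: 0.0109
```

```bash
python3 - <<'E'
from m import *
s=telemetry.get_state(); im,d=cams.get_image('wrist'); save('w12',im)
ims,ds=cams.get_image('scene'); crop('s12',ims,150,170,270,270,6)
print(s['position'],s['contact_force'],s['moment'],s['width'])
delta([.5372,-.162,.113],down(-52.3))
E
```

```text
[ 0.5383724  -0.16327591  0.11598466] [-0.56037677  0.57942651  3.79490835] [ 0.10345295  0.1068187  -0.05243983] 0.010942286914381727
clock 15.15 delta [-0.2 -1.7  2.9] [ 0.02 -0.02  0.  ] dist 3.4 q [-24.   19.8  97.9   0.   62.3  28.3] F [-0.1  0.8  4.3] w 0.0112
```

View pics/w12.png

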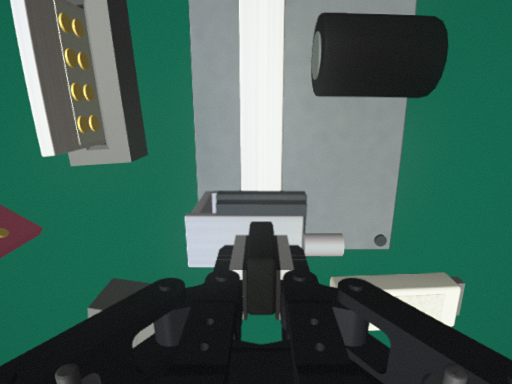

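Call:
servo_tool --pt "0 -2 0 0 0 0" --pt "0 -4 0 0 0 0" --pt "0 -6 0 0 0 0" --pt "0 -8 0 0 0 0" --pt "0 -10 0 0 0 0" --pt "0 -12 0 0 0 0" --pt "0 -14 0 0 0 0" --pt "0 -14 0 0 0 0"

```text
clock: 15.95
position: [0.5311, -0.1538, 0.116]
ee_rot: [0.002, 0.946, 0.323, 0.001]
contact_force: [3.1, -5.7, 1.2]
width: 0.0114
```

```bash
python3 - <<'E'
from m import *
s=telemetry.get_state()
Rt=RR(s['ee_rot'])
print(s['position'],'tool F',(Rt.T@s['contact_force']).round(2),s['moment'],s['width'], 'moved',(np.array([.53837,-.16328,.11598])-s['position'])@Rt)
im,d=cams.get_image('wrist'); save('w13',im)
E
```

```text
[ 0.53110399 -0.15375821  0.1159911 ] tool F [-1.08  6.43 -1.13] [-0.93982184 -0.40549784 -0.11690232] 0.011383416509244288 moved [-7.95821945e-05  1.19770040e-02  6.76759802e-05]
```

View pics/w13.png

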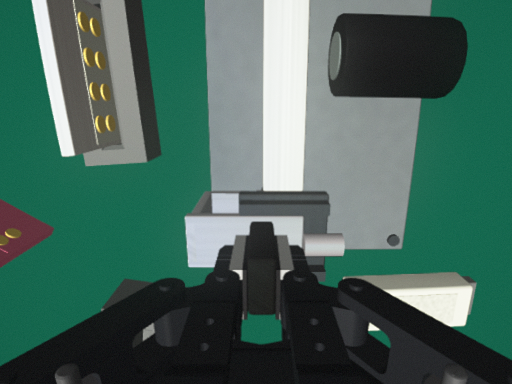

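Call:
servo_tool --pt "0 -1 0 0 0 0" --pt "0 -1.7 0 0 0 0" --pt "0 -1.7 0 0 0 0" --pt "0 -1.7 0 0 0 0"

```text
clock: 16.4
position: [0.5303, -0.1527, 0.116]
ee_rot: [0.002, 0.946, 0.323, 0.001]
contact_force: [4.2, -6.7, 1.1]
width: 0.0113
```

```bash
python3 - <<'E'
from m import *
s=telemetry.get_state()
Rt=RR(s['ee_rot'])
print(s['position'],'tool F',(Rt.T@s['contact_force']).round(2),s['width'], 'moved',(np.array([.53837,-.16328,.11598])-s['position'])@Rt)
def tab(th0,ths,zt):
    f=lambda t:np.array([-240*np.cos(t)+(zt-85)*np.sin(t),240*np.sin(t)+(zt-85)*np.cos(t)])
    c,s_=np.cos(th0),np.sin(th0)
    for t in ths:
        d=f(t)-f(th0) # rig y,z
        # tool x axis at th0 = rig y rotated about -x: (c,-s)... 
        X=np.array([c,-s_]); Z=np.array([-s_,-c])
        print(np.degrees(t-th0).round(1),'x',(d@X).round(1),'z',(d@Z).round(1))
tab(0,np.radians([.5,1.5,3,5,7,9,11,12]),116)
print(); tab(0,np.radians([2,4,6,8,10,12,13]),116)
E
```

```text
[ 0.53032885 -0.15274178  0.11596989] tool F [-0.75  7.87 -1.08] 0.011251559873393808 moved [-8.74433508e-05  1.32553101e-02  5.86878300e-05]
0.5 x 0.3 z -2.1
1.5 x 0.9 z -6.3
3.0 x 2.0 z -12.5
5.0 x 3.6 z -20.8
7.0 x 5.6 z -29.0
9.0 x 7.8 z -37.2
11.0 x 10.3 z -45.2
12.0 x 11.7 z -49.2

2.0 x 1.2 z -8.4
4.0 x 2.7 z -16.7
6.0 x 4.6 z -24.9
8.0 x 6.7 z -33.1
10.0 x 9.0 z -41.2
12.0 x 11.7 z -49.2
13.0 x 13.1 z -53.2
```

Call:
servo_tool --pt "0.3 0 -2 0 -0.5 0" --pt "0.9 0 -6.3 0 -1.5 0" --pt "2 0 -12.5 0 -3 0" --pt "3.6 0 -20.8 0 -5 0" --pt "5.6 0 -29 0 -7 0" --pt "7.8 0 -37.2 0 -9 0" --pt "10.3 0 -45.2 0 -11 0" --pt "11.7 0 -49.2 0 -12 0"

```text
clock: 17.2
position: [0.5392, -0.1454, 0.1649]
ee_rot: [0.036, 0.941, 0.322, -0.099]
contact_force: [2.8, -7.9, -2.5]
width: 0.0113
```

```bash
python3 - <<'E'
from m import *
s=telemetry.get_state()
Rt=RR(s['ee_rot'])
print(s['position'],s['ee_rot'],'tool F',(Rt.T@s['contact_force']).round(2),s['moment'],s['width'])
ims,ds=cams.get_image('scene'); crop('s14',ims,150,140,310,290,5*.78)
im,d=cams.get_image('wrist'); save('w14',im)
E
```

```text
[ 0.53921902 -0.1453772   0.16485954] [ 0.03610142  0.94093164  0.32174066 -0.09913263] tool F [-2.06  7.94  3.08] [-0.84063599 -0.69978047  0.13176778] 0.011299304011304833
```

View pics/s14.png

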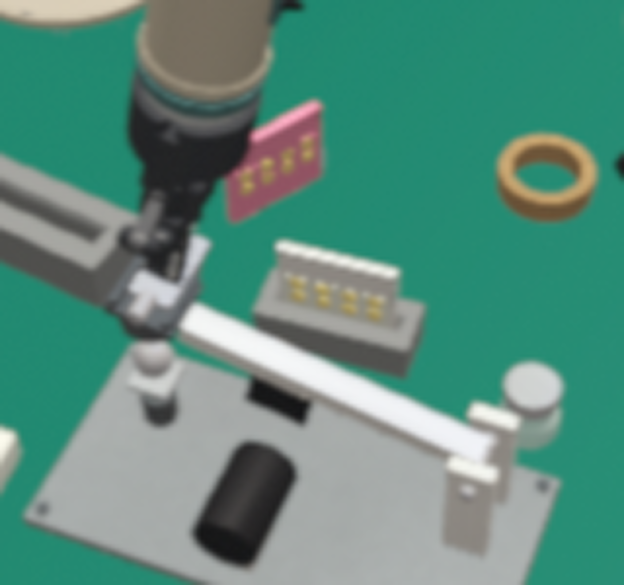

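View pics/w14.png

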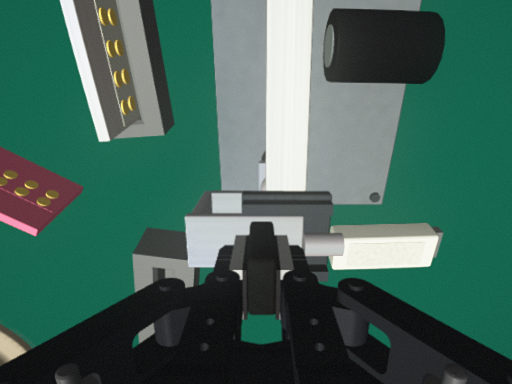

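```bash
python3 - <<'E'
import numpy as np
zt=116
f=lambda t:np.array([-240*np.cos(t)+(zt-85)*np.sin(t),240*np.sin(t)+(zt-85)*np.cos(t)])
t0=np.radians(12);X=np.array([np.cos(t0),-np.sin(t0)]);Z=np.array([-np.sin(t0),-np.cos(t0)])
for a in [14,16,18,20,22,24,25.3]:
    d=f(np.radians(a))-f(t0);print(a-12,(d@X).round(1),(d@Z).round(1))
E
```

```text
2 1.2 -8.4
4 2.7 -16.7
6 4.6 -24.9
8 6.7 -33.1
10 9.0 -41.2
12 11.7 -49.2
13.3 13.6 -54.4
```

Call:
servo_tool --pt "1.2 0 -8.4 0 -2 0" --pt "2.7 0 -16.7 0 -4 0" --pt "4.6 0 -24.9 0 -6 0" --pt "6.7 0 -33.1 0 -8 0" --pt "9 0 -41.2 0 -10 0" --pt "11.7 0 -49.2 0 -12 0" --pt "13 0 -52.8 0 -12.9 0" --pt "13 0 -52.8 0 -12.9 0"

```text
clock: 18.1
position: [0.5575, -0.131, 0.2134]
ee_rot: [0.072, 0.924, 0.316, -0.205]
contact_force: [1.0, -8.5, -0.8]
width: 0.011
```

Call:
servo_tool --pt "0 0 0 0 0 0" --pt "0 0 0 0 0 0" --pt "0 0 0 0 0 0" --pt "0 0 0 0 0 0" --pt "0 0 0 0 0 0"

```text
clock: 18.6
position: [0.5573, -0.1311, 0.2131]
ee_rot: [0.071, 0.924, 0.316, -0.204]
contact_force: [3.3, -7.8, -1.1]
width: 0.0109
```

```bash
python3 - <<'E'
from m import *
s=telemetry.get_state()
Rt=RR(s['ee_rot'])
print(s['position'],'tilt',np.degrees(np.arccos(-Rt[2,2])),'tool F',(Rt.T@s['contact_force']).round(2),s['moment'],s['width'],s['qd'].round(3))
ims,ds=cams.get_image('scene'); crop('s15',ims,150,120,310,290,3.5)
im,d=cams.get_image('wrist'); save('w15',im)
imt,dt=cams.get_image('top'); crop('t15',imt,180,90,410,310,2.6)
P=cloud('scene',ds); Q=P.reshape(-1,3)-[.5384,-.1633,0]
g=np.radians(37.6);yy=np.array([np.cos(g),np.sin(g),0]);nn=np.array([yy[1],-yy[0],0])
u=Q@yy*1000;v=Q@nn*1000;z=Q[:,2]*1000
m=(abs(v)<11)&(u>50)&(u<230)&(z>88)
# top of the tongue slope
c=[]
for a in range(60,220,20):
    k=m&(abs(u-a)<8)
    if k.sum()>5: c.append((a,np.percentile(z[k],85)))
c=np.array(c);print(c.round(1)); print('angle',np.arctan(-np.polyfit(c[:,0],c[:,1],1)[0]))
rect(P,'board',.08,.1); rect(cloud('top',dt),'board top',.08,.1)
E
```

```text
[ 0.55727097 -0.13113771  0.21310545] tilt 24.984292710193472 tool F [-1.5   8.18  1.98] [-0.65906605 -0.70850162  0.46121807] 0.010903878719321336 [-0.001 -0.     0.     0.001  0.    -0.001]
[[ 60.  347.8]
 [ 80.  385.2]
 [100.  429.2]
 [120.  574.4]
 [140.  586.2]
 [160.  437.4]
 [180.  589.2]
 [200.  581.7]]
angle -1.0132507020089212
board 140 c [535.8 -16.5] size [89.6 12.4] ang 41.3 z 0.0886
board top none
```

View pics/s15.png

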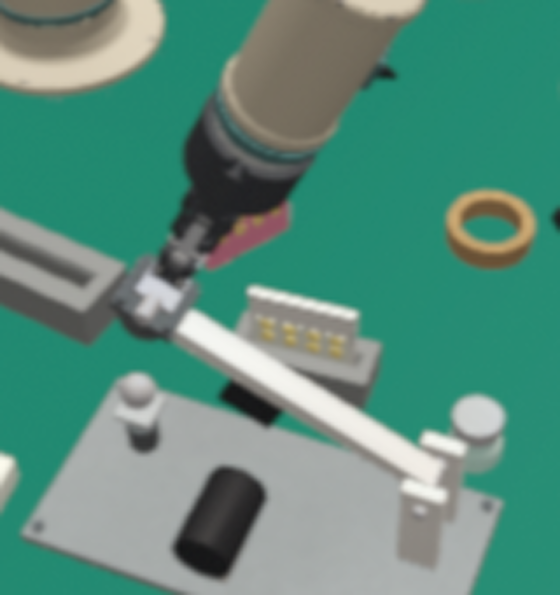

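View pics/w15.png

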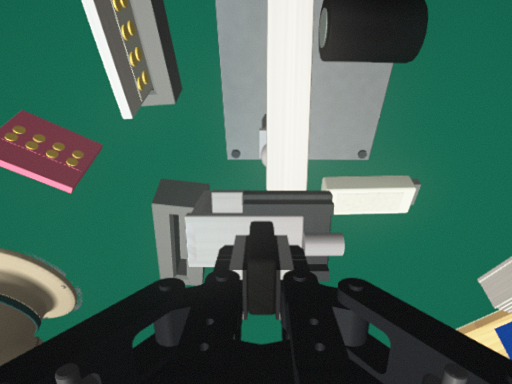

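View pics/t15.png

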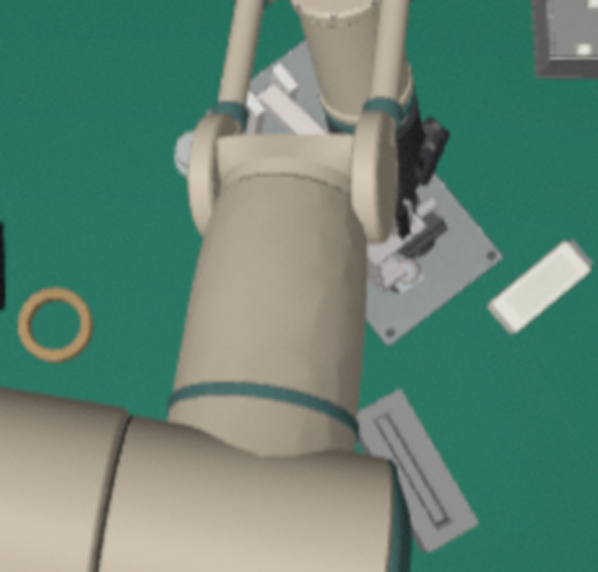

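```bash
python3 - <<'E'
from h import *
s=telemetry.get_state(); print(s['clock'],s['position'],s['width'])
print(sign_off())
E
```

```text
18.75 [ 0.55726187 -0.13113372  0.21309012] 0.010980479138137796
the job is handed in; nothing more can be done
None
```

I turned the LED board round, seated it back in its 46 × 120 mm stand and let go of it. I then pulled the latch and lifted the tongue, and I'm still holding it up by the tab. The job was handed in at about 18.8 s of the 64 s allowed.

**LED board:**
- I checked it after letting go. Its top edge is 90.3 mm over the bench, which means fully seated.
- The LED face looks at the sensor in both the scene and wrist pictures.
- In the last scene picture it still stands upright in the slot.

**Latch:** The tab was pulled about 13.3 mm with about 8 N on it, and it stays pulled.

**Tongue:** The gripper is tilted 25.0° (about 0.436 rad) and has risen 97 mm. The pictures show the coupler end well off the ball and the shutter plate clear of the sensor.

**Grip:** It is steady on the tab, with an 11 mm opening.

**Checks that failed or disagreed:**
- My direct measurement of the tongue's angle from the scene depth failed because the arm's points got in the way. The angle above comes from the gripper's pose and the pictures.
- In the last look, the arm hid the board from the top camera.
- The top and wrist cameras differed by 2–3 mm, so I placed the board using the wrist camera plus contact force.

Nothing else appeared to have moved in the pictures.

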